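# Load a USB meter into the check dial and index it under the camera

### The arm

A 6-joint arm with a two-finger parallel gripper is mounted at the origin on a cart in front of the work surface, level with it; the furniture and walls round the work are solid. World frame = base frame: x ahead of the robot, y to its left, z up, the work surface at z = 0. Lengths are in mm, angles in rad, forces in N, time in s.
With the tool pointing down it reaches from about 275 to 750 mm from the base axis. Payload 10.2 kg.
Tool frame: the origin (TCP) lies midway between the tips of the shut fingers; the grasp point (between the pads) lies 19 mm behind it (ctrl.tcp_to_grasp is the z of the grasp point in the tool frame, in mm); z points along the fingers, y is the direction in which the jaws open and shut (so a half turn about z gives the same grasp; the last joint's range is limited). The gripper opens to 85 mm and grips with 20 to 120 N. Pads are 22 mm wide; open, the fingers measure 114 mm over their backs; the gripper's body (76 mm by 85 mm) begins 54 mm behind the grasp point. The pads swing forward as they close: fully open they stand 13 mm farther back than shut.
Start: joints at [-0.223, 0.313, 1.498, -0, 1.331, -0.223], TCP at [525.006, -0.013, 231.294] pointing down, gripper open.
Joint ranges: [-2.94, 2.94], [-0.97, 2.17], [0.19, 2.56], [-1.23, 4.37], [0.02, 3.11], [-2.88, 2.88]. Speed limits (rad/s): [2.39, 2.39, 3.01, 3.14, 3.14, 3.14].

### API

Orientations are given as a unit quaternion [w, x, y, z].
In Python, from rig import sensors, capture, order, ctrl gives the robot as it stands. The module is installed in compiled form; this text tells all that it offers.
- The arm moves only by the tool play_rows, never from a script. Its argument "deltas" is a list of rows, each a list of 7 numbers: the shift along the world's x, y, z in units of 40 mm (1.0 is 40 mm), then the turn, a rotation vector about the world's x, y, z in units of 6 degrees (1.0 is 6 degrees), then the opening, from -1 (shut) to 1 (fully open). A call has 1 to 8 rows; each row shifts and turns the commanded pose from where the row before left it; what a row does not reach is not made up. A row lasts 1/12 s, in which the tool goes at most 41.7 mm and 7.16 degrees, less where a joint would pass 70% of its speed; a pose out of reach is approached as far as the arm can. A call is refused whole if a number of a shift passes 1 or a number of a turn 1, either way. A call with a gripper value outside its range is refused whole. The fingers move at their own pace and stop on an object; "squeeze" is the grip in N (left out, the last holds). Time passes only in rows, so rows that do not move let the fingers close. It gives the time, the measured TCP pose, the force and the opening at its end, in the units of the state.
- sensors.sense(): the state, without advancing time (a new reading comes with each control period).
- capture(name): name is "scene" or "side" or "wrist"; returns a dict with "pixels" (384x512x3 uint8, red, green, blue), "z_map" (384x512 float32, mm along the optical axis (not along the pixel's ray), 0 where there is no reading), "fx", "fy", "cx", "cy" (pixels), "eye" and "rotation" of the camera in the world; the wrist camera has in their place "tool_from_camera" (4x4, takes a point from camera to tool coordinates, whose origin is the TCP and whose axes are the flange's). Camera axes: x right, y down, z forward; pixel columns grow to the right and rows downward; lengths in mm; the calibration is good to about 2 mm. A picture is of the moment at which its call begins: read the wrist's pose just before it.
- order.finish_job(): hands the job in, once; it reports no verdict.
The state is a dict: "time_s": time; "joints": joint angles; "dq": joint speeds; "tau": joint torques, N m; "eef_pos": TCP position; "ee_rot": TCP orientation; "force": force on the tool from outside, world axes, zero at the start; "wrist_torque": the same for the moment, N m; "grip_width": opening from 0.0 (shut) to 1.0 (fully open).
Only numpy, scipy, OpenCV 4.12 (cv2) and the standard library are available. Lean on these libraries where they do the work, as an engineer would, in place of code of your own. Each camera call takes 0.05 s, during which the arm holds its last target. There are 200 camera calls.

### The job

Lay the loose USB meter, display up, fully down into the empty nest of the six-station check dial that stands at the white load arrow; the nest takes it only with its metal plug pointing outward. Then index the dial one station clockwise (seen from above; the red T-handle on its hub turns it) until it clicks home, so that this meter stands under the camera head, and let go. The meter checked before must stay in its nest and ride along; do not turn the dial backward or past that station, do not knock the camera head, and leave the loupe and the jar beside the dial alone.

Things in the scene. Friction and masses are not known exactly. Their poses are not given: they have to be found in the camera images.
- meter: Loose USB meter to load, display up on the bench: black body 21 x 40 x 11 mm, flat metal plug 12 x 17 x 4.6 mm at one end, 57 mm overall. Origin: middle of the 57 mm length, on the underside. z up; the plug points along its own -y (plug y = -28.5 to -11.5 mm, body -11.5 to +28.5 mm; grip the body at y = +8.5 mm).
- meter_checked: A second meter of the same kind, lying loose in the nest under the camera head at the start; same origin and axes as the first.
- nest_load (a point): Empty black nest, at the load arrow at the start; turns with the dial. Origin on the dial's top face, 72 mm from its axis; z up, -y points outward. A seated meter has the nest's axes, its origin at (0, 0, 3 mm). Bevelled walls up to z = 10 mm, 2 mm play all round; both long sides open for fingers from y = -5.5 to +23 mm; shoulders at y = -20 to -13.5 mm leave a 16 mm slot for the plug only.
- nest_check (a point): The like nest that stands under the camera head at the start and holds the checked meter; same origin and axes.
- fixture: Fixed fixture. Origin on the bench, on the dial's upright axis; z up. Grey base plate x = -135 to 150, y = -85 to 130 mm, 10 mm high; aluminium dial, 216 mm diameter, top at z = 36 mm, six nests 60 degrees apart, six V notches in the rim; a sprung roller at the +x side (housing up to z = 44 mm) drops into a notch at each station. The white load arrow is at the -x side.
- check_head: Camera head fixed to the fixture: post 128 mm from the dial's axis and a low arm with a black barrel (26 mm diameter, z = 56 to 98 mm) 66 mm from the axis, over the check station. Origin as the fixture's; its x axis points from the dial's axis to the check station. A seated meter passes beneath with 6 mm to spare.
- handle (a point): Red T-handle on the dial's hub, turns with it: bar 56 mm long (its x), 13 mm wide (y), 22 mm high. Origin: its centre, on the dial's axis, 71 mm above the bench. At the start it lies midway between the directions of the load and the check station, so fingers closing across it stay clear of the camera head through the step.
- dial (a joint): Dial angle in rad, 0 at the start, growing clockwise seen from above; a station is 1.047 rad. The sprung roller holds it at each station (about 0.2 N m to leave) and draws it home from within about 0.05 rad; between stations it stays where it is left.
- load_station (a point): Fixed point: where a nest's origin is at the load station.
- check_station (a point): Fixed point: where a nest's origin is at the check station under the camera head.
- loupe: Black eye loupe, 42 mm diameter, 31 mm high, standing on its wide rim to the right behind the dial; leave it alone.
- jar: Small white solder-paste jar, 39 mm diameter, 29 mm high, to the right behind the dial; leave it alone.
Not all that is in view belongs to the job. What is shaped like the meter but blue is not meant.

How it is judged (in metres and radians):
On the way:
1. the meter lies seated in the empty nest at the load station, released (x of meter in the frame of nest_load between -0.004 and 0.004 m and y of meter in the frame of nest_load between -0.004 and 0.004 m and z of meter in the frame of nest_load between 0.0015 and 0.0045 m and angle between meter's own z axis and vertical below 0.08 rad and horizontal distance between nest_load and load_station below 0.004 m and contact force between the fingers and meter below 0.3 N), for 0.2 s.
At the end, for the whole second after the job is handed in: The loaded nest is within 3 mm of the check station, dial still. Both meters lie display up in their own nests: within 4 mm of the seated place lengthwise and across, underside 1.5 to 4.5 mm above the nest's origin, tilted under 0.08 rad (horizontal distance between nest_load and check_station below 0.003 m and x of meter in the frame of nest_load between -0.004 and 0.004 m and y of meter in the frame of nest_load between -0.004 and 0.004 m and z of meter in the frame of nest_load between 0.0015 and 0.0045 m and angle between each of meter, meter_checked's own z axis and vertical below 0.08 rad and x of meter_checked in the frame of nest_check between -0.004 and 0.004 m and y of meter_checked in the frame of nest_check between -0.004 and 0.004 m and z of meter_checked in the frame of nest_check between 0.0015 and 0.0045 m and velocity of joint dial between -0.03 and 0.03 rad/s and linear speed of meter below 0.02 m/s); the robot touches nothing.
It fails at once if the dial is turned back by more than 0.3 rad, or past the check station by more than 0.3 rad (value of joint dial below -0.3 rad or value of joint dial above 1.347 rad).
It fails at once if the camera head is knocked with more than 10 N (contact force between check_head and anything else above 10 N).
It fails at once if the checked meter leaves its nest (its origin is more than 9 mm from the seated place's foot) (distance between meter_checked and nest_check above 0.009 m).
It fails at once if the loupe or the jar is moved by more than 15 mm (distance of any of loupe, jar from where it was at the start of the episode above 0.015 m).
It also fails if it takes over 56 s, if anything falls off the work surface, if the arm or the gripper's body presses on something with over 40 N, if the wrist force passes 120 N, or if a joint passes its speed limit or range.

## Working session

There is one attempt and no reset: what is moved stays moved. The work goes in short steps, Python scripts to look and compute and a tool call to move; the robot and the scene stay as the last step left them, time stands still between calls to the robot, and variables do not carry over. Pictures are saved under pics/ and viewed, about 8 in all and at most 12, crops included, and the job is handed in when it is done.

Besides the shell and the picture viewer there is one more tool, called after "Emit:" as a command line: name --pt "numbers of a row" for each row, then --argument value for the rest. play_rows: Moves the arm, as the interface text tells. Its arguments: {"type":"object","properties":{"deltas":{"type":"array","items":{"type":"array","items":{"type":"number"}}},"squeeze":{"type":"number"}},"required":["deltas"]}

```bash
mkdir -p pics
cat > h.py <<'E'
import numpy as np, cv2
from rig import sensors, capture, order, ctrl
from scipy.spatial.transform import Rotation as R
def cam(name):
    s=sensors.sense(); c=capture(name)
    if 'tool_from_camera' in c:
        T=np.array(c['tool_from_camera']); q=s['ee_rot']; Rw=R.from_quat([q[1],q[2],q[3],q[0]]).as_matrix()
        c['rotation']=Rw@T[:3,:3]; c['eye']=Rw@T[:3,3]+np.array(s['eef_pos'])
    c['rotation']=np.array(c['rotation']); c['eye']=np.array(c['eye']); return c
def ray(c,u,v,z):
    d=c['rotation']@np.array([(u-c['cx'])/c['fx'],(v-c['cy'])/c['fy'],1.]); return c['eye']+d*(z-c['eye'][2])/d[2]
def proj(c,p):
    q=c['rotation'].T@(np.array(p,float)-c['eye']); return c['fx']*q[0]/q[2]+c['cx'],c['fy']*q[1]/q[2]+c['cy']
def pts(c):
    v,u=np.mgrid[:384,:512]; z=c['z_map']; d=np.stack([(u-c['cx'])/c['fx']*z,(v-c['cy'])/c['fy']*z,z],-1); return d@c['rotation'].T+c['eye']
def save(c,n): cv2.imwrite('pics/'+n+'.png',c['pixels'][:,:,::-1])
E
python3 - <<'E'
from h import *
im=[]
for n in ('scene','wrist','side'):
    c=cam(n); print(n,c['eye'],c['rotation'].tolist(),c['fx']); im.append(c)
    np.savez(n+'0.npz',**{k:v for k,v in c.items()})
save(im[0],'scene0'); save(im[1],'wrist0')
print(sensors.sense(), ctrl.tcp_to_grasp)
E
```

```text
scene [ 129.97178695 -663.87215953  475.13981542] [-0.5109496218302385, 0.819939254889524, -0.22443292739783458, 0.12751456129551178] 376.0073056170117
wrist [525.18272078  76.7731226  373.92293446] [[0.9999984133176233, -0.00028232988108283625, -0.0017588780723189002], [-0.0007991842258206217, -0.9535246617941971, -0.301313923765289], [-0.0015920636947797909, 0.3013148513434069, -0.9535233744870083]] 292.89249769332935
side [285.48174985 616.09736545 663.16943154] [0.08584090107143529, -0.1794962490654412, 0.9043108923911941, -0.3776694933103858] 357.1356532650037
{'time_s': 0.15, 'joints': array([-2.23375802e-01,  3.13304596e-01,  1.49823229e+00, -2.08265952e-05,
        1.33099530e+00, -2.23405650e-01]), 'dq': array([-0.00043588, -0.00253554, -0.00142731, -0.00203569,  0.00106748,
        0.0005642 ]), 'tau': array([ 1.79854873e-03, -4.12368500e+01, -2.59796566e+01, -1.57318855e-04,
        3.17765021e-03, -3.62555340e-05]), 'eef_pos': array([5.24816353e+02, 3.69601918e-02, 2.30886573e+02]), 'ee_rot': array([-3.92122549e-04,  7.07094398e-01,  7.07119008e-01, -2.58891631e-04]), 'force': array([-1.0650853 ,  0.51906371, -0.58603714]), 'wrist_torque': array([-0.00250764,  0.00317193,  0.00129543]), 'grip_width': 0.9982679283791871} -18.700000000000003
```

View pics/scene0.png

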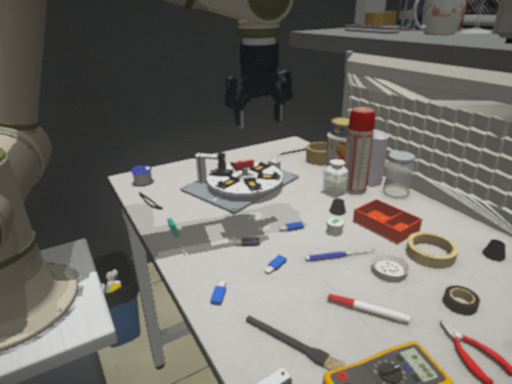

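View pics/wrist0.png

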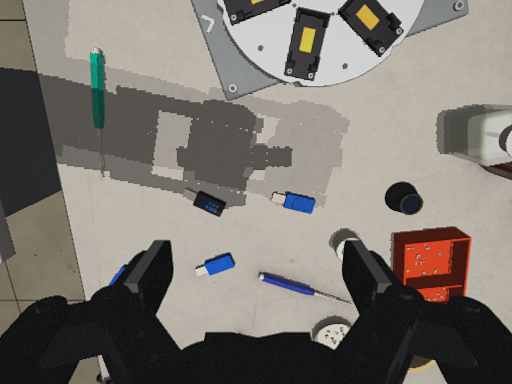

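The scene view shows the dial at (245,180), the camera head on its left, the red handle at (243,164), and the dark meter at (250,241). In the wrist view the meter is at (207,203) with its plug toward the upper left. The load arrow is at (207,22).

Run:
```python
s=open('h.py').read()
s=s.replace("    c['rotation']=np.array(c['rotation']);","    c['rotation']=np.array(c['rotation'])\n    if c['rotation'].size==4: q=c['rotation']; c['rotation']=R.from_quat([q[1],q[2],q[3],q[0]]).as_matrix()\n   ")
open('h.py','w').write(s)
from h import *
c=cam('side'); w=cam('wrist')
P=pts(w)
hsv=cv2.cvtColor(w['pixels'],cv2.COLOR_RGB2HSV)
# meter: dark pixels near (207,203)
a=cv2.resize(c['pixels'],None,fx=1.5,fy=1.5)[:,:,::-1]; cv2.imwrite('pics/side0.png',a)
b=cv2.resize(w['pixels'][180:225,175:240],None,fx=10,fy=10,interpolation=cv2.INTER_CUBIC)[:,:,::-1]; cv2.imwrite('pics/mcrop.png',b)
for uv in [(207,203),(190,193),(207,22),(232,90),(310,80)]:
    print(uv,P[uv[1],uv[0]],ray(w,*uv,0))
```

```text
(207, 203) [458.46946778 -60.1593718   12.17330624] [456.22403384 -64.76395583   0.        ]
(190, 193) [435.93562813 -47.70822482   7.77961991] [434.0393523  -50.35120431   0.        ]
(207, 22) [469.2631135  153.02206907   9.72236202] [467.76978886 155.05664858   0.        ]
(232, 90) [495.22864355  81.41620744  11.85823348] [494.24640082  81.56864037   0.        ]
(310, 80) [582.24598087  91.35893586  35.64298658] [588.2486231   92.89622319   0.        ]
```

View pics/side0.png

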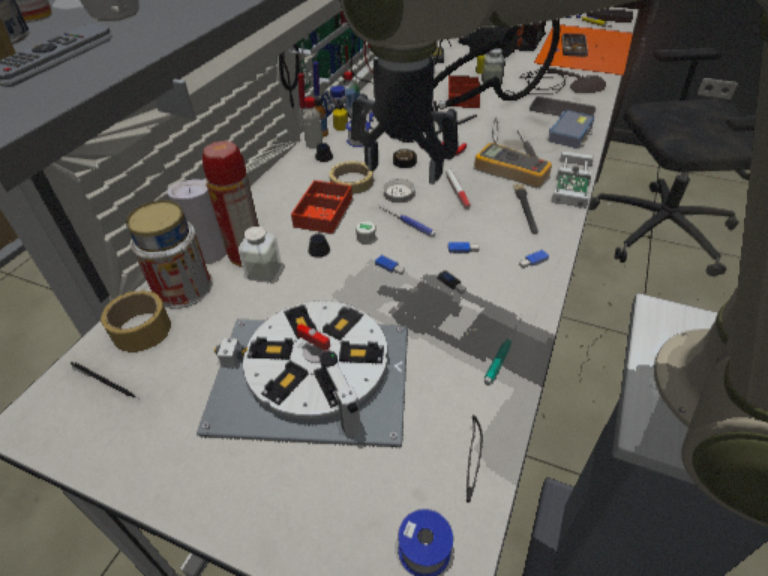

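The side view shows the dial centre near (315,350)/1.5 and five nests with yellow floors. The check head stands over the sixth, toward +y and −x, and the arrow is at −x (400,367). The red bar lies midway between the load and check directions.

```bash
cat >> h.py <<'E'
from scipy.optimize import least_squares
def yellow(c,z=39.,lo=(14,110,110),hi=(32,255,255),amin=15,box=None):
    hsv=cv2.cvtColor(c['pixels'],cv2.COLOR_RGB2HSV); m=cv2.inRange(hsv,lo,hi)
    n,l,st,ce=cv2.connectedComponentsWithStats(m); out=[]
    for i in range(1,n):
        if st[i,4]>=amin:
            p=ray(c,*ce[i],z); out.append((p[0],p[1],st[i,4],ce[i][0],ce[i][1]))
    return np.array(out)
def fitdial(Q,c0,th0):
    # blobs at centre + r*(cos,sin)(th+60k)
    def f(x):
        d=Q-x[:2]; a=np.arctan2(d[:,1],d[:,0])-x[3]; k=np.round(a/(np.pi/3))*np.pi/3+x[3]
        return (Q-x[:2]-x[2]*np.c_[np.cos(k),np.sin(k)]).ravel()
    s=least_squares(f,[*c0,68,th0]); return s.x,f(s.x).reshape(-1,2)
E
python3 - <<'E'
from h import *
np.set_printoptions(precision=1,suppress=True)
for n in('side','wrist'):
    c=cam(n); y=yellow(c); print(n); print(y)
    if n=='side':
        m=(y[:,3]>140)&(y[:,3]<270)&(y[:,4]>195)&(y[:,4]<285); Q=y[m,:2]
        print(fitdial(Q,Q.mean(0),np.pi))
    else:
        g=cv2.cvtColor(c['pixels'],cv2.COLOR_RGB2GRAY); P=pts(c)
        h=P[:,:,2]; box=np.zeros_like(g); box[180:225,175:240]=1
        m=((h>7)&(h<18)&(box>0)).astype(np.uint8); print('metertop px',m.sum(),cv2.minAreaRect(np.argwhere(m)[:,::-1].astype(np.float32)))
        hs=cv2.cvtColor(c['pixels'],cv2.COLOR_RGB2HSV); print(g[190:218:3,182:232:4])
E
```

```text
side
[[  394.6 -1414.4    22.    395.5    12.9]
 [  897.2  -512.1    37.    226.     74.6]
 [  434.8  -425.6   171.    341.9   109.4]
 [  899.6   238.4   175.     87.3   209.5]
 [  639.2   148.2    23.    200.1   213.7]
 [  576.6   130.3    40.    227.2   215.8]
 [  649.    213.8    38.    182.    232.5]
 [  527.9   171.7    43.    238.6   234.7]
 [  601.2   255.4    49.    191.    253. ]]
(array([589. , 192.4,  64.5,   3.5]), array([[ 1.5, -1.7],
       [-0.1,  1.2],
       [-1.1,  0.5],
       [-0.1,  0.3],
       [-0.2, -0.3]]))
wrist
[[522.9 165.5  30.  255.1   1. ]
 [636.2 151.3 307.  366.8  16.9]
 [576.1 130.8 295.  306.5  39.3]]
metertop px 568 ((203.10000610351562, 200.79998779296875), (42.93250274658203, 15.65247631072998), 26.56505012512207)
[[108 135  61  91 107  99 112 112 109 110 109 113 132]
 [109 132 132 127  21  13  42 112 110 109 110 107 108]
 [143 127 131 135  28  32  23  12  87 111 111 108 110]
 [185 183 137  99  29  32  32  35  16  29  93 110 108]
 [182 183 187  25  31  32  34  51  25  30  16  92 109]
 [184 181 184  46  33  31  50  29  65  34  20 109 108]
 [182 181 184 188 176  34  33  67  45  31  24 132 185]
 [185 182 187 186 184 188 127  41 102  45 123 181 182]
 [184 186 184 186 184 185 185 185  65  41 187 183 185]
 [184 187 183 182 182 183 182 182 184 173 183 183 183]]
```

View pics/mcrop.png

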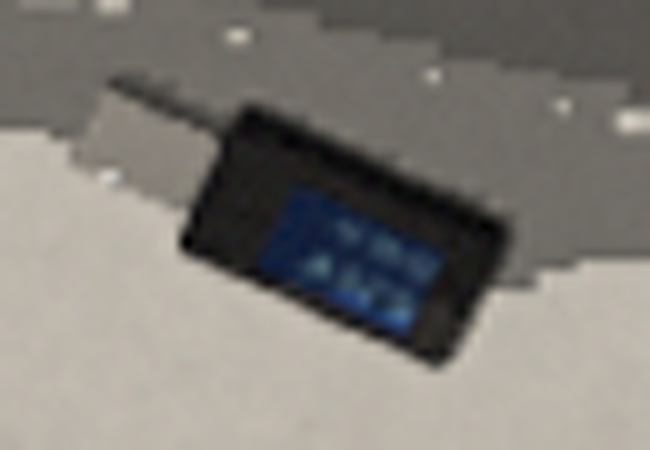

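The crop shows the meter display up, with its plug to the upper left and the body corners clear. Next I compute its pose.

Run:
```python
from h import *
np.set_printoptions(precision=1,suppress=True)
w=cam('wrist')
cr=np.array([(245,105),(510,225),(440,365),(185,250)])/10+[174.5,179.5]
C=np.array([ray(w,*p,11) for p in cr])[:,:2]; print(C)
for i in range(4): print(np.linalg.norm(C[i]-C[i-1]))
ax=(C[0]+C[3]-C[1]-C[2]); print('body c',C.mean(0),'plug dir deg',np.degrees(np.arctan2(ax[1],ax[0])))
P=pts(w); m=(P[:,:,2]>8)&(P[:,:,2]<18); m[:180]=0;m[225:]=0;m[:,:175]=0;m[:,240:]=0
q=P[m][:,:2]; print('depth rect',cv2.minAreaRect(q.astype(np.float32)), np.median(P[m][:,2]))
```

```text
[[448.9 -42.6]
 [483.  -59.3]
 [472.9 -79.4]
 [439.7 -62.8]]
22.231214828496732
37.93601326264711
22.443774430658372
37.058475577815074
body c [461.1 -61. ] plug dir deg 153.66364104502622
depth rect ((453.291748046875, -58.31874465942383), (21.242521286010742, 56.58719253540039), 62.27669906616211) 11.244881773444888
```

Emit:
play_rows --pt "-0.2 -0.194 -0.4 0 0 1 0.1" --pt "-0.2 -0.194 -0.4 0 0 1 0.1" --pt "-0.2 -0.194 -0.4 0 0 1 0.1" --pt "-0.2 -0.194 -0.4 0 0 1 0.1" --pt "-0.2 -0.194 -0.4 0 0 1 0.1" --pt "-0.2 -0.194 -0.4 0 0 1 0.1" --pt "-0.2 -0.194 -0.4 0 0 1 0.1" --pt "-0.2 -0.194 -0.4 0 0 1 0.1"

```text
time_s: 1.07
eef_pos: [460.6, -62.4, 102.7]
ee_rot: [0.0, 0.356, 0.935, -0.0]
force: [0.2, -0.0, -0.2]
grip_width: 0.55
```

Emit:
play_rows --pt "0 0 -0.3 0 0 0.85 0.1" --pt "0 0 -0.3 0 0 0.8 0.1" --pt "0 0 -0.3 0 0 0.8 0.1" --pt "0 0 0 0 0 0 0.1" --pt "0 0 0 0 0 0 0.1"

```text
time_s: 1.48
eef_pos: [460.9, -62.0, 67.3]
ee_rot: [-0.0, 0.237, 0.971, 0.0]
force: [0.7, 0.0, -0.5]
grip_width: 0.551
```

Run:
```python
from h import *
np.set_printoptions(precision=2,suppress=True)
s=sensors.sense(); q=s['ee_rot']; Rm=R.from_quat([q[1],q[2],q[3],q[0]]).as_matrix(); print(s['time_s'],s['eef_pos'],Rm,s['grip_width'],s['joints'])
w=cam('wrist'); save(w,'w1'); P=pts(w)
near=np.hypot(P[:,:,0]-453,P[:,:,1]+58)<45
m=(P[:,:,2]>6)&(P[:,:,2]<18)&near&(w['z_map']>0)
# exclude fingers: keep largest comp
n,l,st,ce=cv2.connectedComponentsWithStats(m.astype(np.uint8)); i=1+st[1:,4].argmax(); q=P[l==i][:,:2]
print(st[i],cv2.minAreaRect(q.astype(np.float32)),np.median(P[l==i][:,2]))
```

```text
1.4833 [460.91 -62.05  67.27] [[-0.89  0.46 -0.  ]
 [ 0.46  0.89  0.  ]
 [ 0.   -0.   -1.  ]] 0.5514268500073538 [-0.39  0.4   1.87  0.    0.88 -1.48]
[ 242  153   29   76 1881] ((452.1153869628906, -58.98780822753906), (20.581159591674805, 56.78984069824219), 63.190067291259766) 11.259082853247264
```

View pics/w1.png

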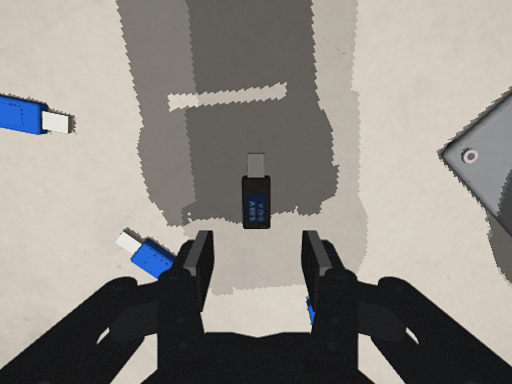

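The wrist view shows the meter centred between the fingers at (256,203), plug up and aligned. I descend and grip.

Emit:
play_rows --pt "-0.025 -0.015 -0.35 0 0 0 0.1" --pt "0 0 -0.4 0 0 0 0.1" --pt "0 0 -0.4 0 0 0 0.1" --pt "0 0 -0.3 0 0 0 0.1" --pt "0 0 -0.15 0 0 0 0.1" --pt "0 0 0 0 0 0 0.1" --squeeze 40

```text
time_s: 2.03
eef_pos: [459.9, -62.6, 3.0]
ee_rot: [-0.0, 0.237, 0.972, 0.0]
force: [-0.4, 0.4, 0.1]
grip_width: 0.547
```

Emit:
play_rows --pt "0 0 0 0 0 0 -0.6" --pt "0 0 0 0 0 0 -1" --pt "0 0 0 0 0 0 -1" --pt "0 0 0 0 0 0 -1" --pt "0 0 0 0 0 0 -1" --pt "0 0 0 0 0 0 -1"

```text
time_s: 2.53
eef_pos: [460.7, -62.9, 4.4]
ee_rot: [0.001, 0.236, 0.972, -0.0]
force: [-1.1, 0.7, 5.7]
grip_width: 0.227
```

Emit:
play_rows --pt "0 0 0.4 0 0 0 -1" --pt "0 0 0.9 0 0 0 -1" --pt "0 0 1 0 0 0 -1" --pt "0 0.1 1 0 0 0 -1" --pt "0.1 0.4 0.4 0 0 0.5 -1" --pt "0.2 0.6 0 0 0 0.9 -1" --pt "0.2 0.6 0 0 0 0.9 -1" --pt "0.2 0.6 0 0 0 0.9 -1"

```text
time_s: 3.2
eef_pos: [488.4, 30.3, 152.3]
ee_rot: [0.001, 0.069, 0.998, -0.0]
force: [1.1, -0.5, -0.6]
grip_width: 0.226
```

Emit:
play_rows --pt "0.2 0.7 0 0 0 0.9 -1" --pt "0.2 0.7 0 0 0 0.9 -1" --pt "0.2 0.7 0 0 0 0.9 -1" --pt "0.2 0.7 0 0 0 0.9 -1" --pt "0.2 0.5 0 0 0 0.7 -1" --pt "0.1 0.2 0 0 0 0.3 -1" --pt "0 0 0 0 0 0 -1" --pt "0 0 0 0 0 0 -1"

```text
time_s: 3.87
eef_pos: [531.8, 168.8, 151.3]
ee_rot: [-0.0, -0.169, 0.986, -0.0]
force: [-0.0, 0.1, -0.1]
grip_width: 0.228
```

Run:
```python
from h import *
np.set_printoptions(precision=2,suppress=True)
s=sensors.sense(); q=s['ee_rot']; Rm=R.from_quat([q[1],q[2],q[3],q[0]]).as_matrix(); print(s['time_s'],s['eef_pos'],np.degrees(np.arctan2(Rm[1,0],Rm[0,0])),s['grip_width'],s['joints'],s['force'])
w=cam('wrist'); save(w,'w2'); print(yellow(w)); print(proj(w,s['eef_pos']))
c=cam('side'); y=yellow(c); print(y)
```

```text
3.8667 [531.83 168.78 151.33] -160.59220189593455 0.2276172224022396 [ 0.1   0.46  1.51 -0.    1.18 -1.81] [-0.03  0.09 -0.08]
[[520.83 170.01  93.   263.16 172.3 ]
 [576.18 130.21 311.   203.51 212.46]
 [598.05 259.28  94.   320.79 270.86]
 [648.61 213.43 244.   261.02 297.96]
 [688.35 226.85  40.   260.4  330.45]]
(np.float64(258.26029934519994), np.float64(242.41013768297753))
[[ 434.09 -425.05  178.    342.1   109.55]
 [ 898.52  238.34  188.     87.63  209.61]
 [ 639.01  148.39   25.    200.12  213.72]
 [ 576.92  130.18   37.    227.08  215.7 ]
 [ 648.75  213.66   39.    182.13  232.46]
 [ 601.23  255.14   50.    191.1   252.96]]
```

View pics/w2.png

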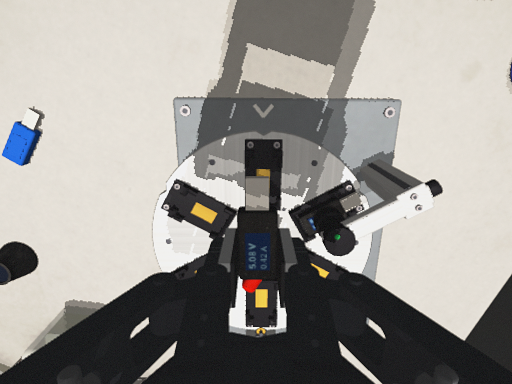

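The meter is held display up at (258,260). The load nest lies beneath it at (263,170), the arrow is at (264,110), and the check head is to the right. I now measure the dial centre, the nest and the held meter.

```bash
cat > m.py <<'E'
from h import *
np.set_printoptions(precision=2,suppress=True)
s=sensors.sense(); w=cam('wrist'); P=pts(w); Z=P[:,:,2]
d=np.hypot(P[:,:,0]-589,P[:,:,1]-192)
m=((Z>30)&(Z<42)&(d<125)).astype(np.uint8); plate=((Z>5)&(Z<15)).astype(np.uint8)
e=(m>0)&(cv2.dilate(plate,np.ones((3,3)))>0)&(d>95); vv,uu=np.nonzero(e)
E=np.array([ray(w,u,v,36) for u,v in zip(uu,vv)])[:,:2]
f=lambda x:np.hypot(*(E-x[:2]).T)-x[2]
r=least_squares(f,[589,192,108],loss='soft_l1'); r2=least_squares(lambda x:np.hypot(*(E-x).T)-108,[589,192],loss='soft_l1')
print('rim',len(E),r.x,r2.x,np.std(f(r.x)),'dial z',np.median(Z[m>0]))
c=r2.x
for ang in (199,200,201):
    pass
# nest walls near load station
th=np.radians(200); o=np.array([np.cos(th),np.sin(th)]); t=np.array([-o[1],o[0]])
D=P[:,:,:2]-c; a=D@o; b=D@t
n=(Z>41)&(Z<50)&(a>40)&(a<110)&(abs(b)<30); print('nest wall px',n.sum(),'rad',np.percentile(a[n],[1,50,99]),'tan',np.percentile(b[n],[1,50,99]),'z',np.percentile(Z[n],[5,50,95]))
print(cv2.minAreaRect(P[n][:,:2].astype(np.float32)))
for k in range(70,106,5):
    q=n&(abs(a-k)<2.5)
    if q.any(): print(k,q.sum(),b[q].min(),b[q].max())
# screws of plate and arrow
for nm,uv in (('scrL',(185,111)),('scrR',(390,112)),('arrow apex',(264,117))):
    p=ray(w,*uv,10)[:2]; print(nm,p,'ang about c',np.degrees(np.arctan2(*(p-c)[::-1]))%360)
# held meter
T=np.array(s['eef_pos']); q=s['ee_rot']; Rw=R.from_quat([q[1],q[2],q[3],q[0]]).as_matrix()
L=(P-T)@Rw; h=(Z>130)&(abs(L[:,:,1])<9)&(L[:,:,0]>-20)&(L[:,:,0]<60)&(w['z_map']>0)
for k in range(-20,50,3):
    q=h&(abs(L[:,:,0]-k)<1.5)
    if q.sum()>3: print('tool x',k,q.sum(),'z',np.median(L[:,:,2][q]),'y',L[:,:,1][q].min(),L[:,:,1][q].max())
print('plug tip x',np.percentile(L[:,:,0][h],99.5))
E
python3 m.py
```

```text
rim 379 [587.33 192.49 107.17] [588.15 192.22] 1.6917893728074234 dial z 36.802873643772784
nest wall px 401 rad [40.74 87.21 98.78] tan [-18.72 -12.56  14.26] z [41.54 45.52 47.23]
((522.0452270507812, 170.33023071289062), (58.759521484375, 33.00898361206055), 19.077016830444336)
75 3 -17.927925462895875 -6.772109938999215
80 56 -18.724540713050274 14.296684170443775
85 74 -18.78436527607036 14.197765972107264
90 130 -18.615967975308067 14.070046972524525
95 45 -17.225363127153393 11.44160398426978
100 20 -16.266811716495788 11.368087253717952
scrL [495.96  82.97] ang about c 229.83909200664831
scrR [432.95 265.66] ang about c 154.6767784571807
arrow apex [476.55 155.06] ang about c 198.41608948121333
tool x -17 132 z -6.856486930825138 y -8.812781547271715 8.492775311262594
tool x -14 166 z -6.992918533409169 y -8.774709645926713 8.999172322656296
tool x -11 153 z -7.279874336370939 y -8.71623981443357 8.950299845433928
tool x -8 170 z -7.357700081621687 y -8.689032501738966 8.937422966334172
tool x -5 164 z -7.305811540672982 y -8.644272742938172 8.870467236098245
tool x -2 179 z 
[... 346 characters left out ...]
4838
tool x 13 676 z -82.89045564615998 y -8.993143875785337 8.98031234091101
tool x 16 390 z -72.76895424092288 y -8.957544635971855 8.998652788209279
tool x 19 523 z -88.01940749118666 y -8.990319115724523 8.989746504905892
tool x 22 229 z -4.0651557335412205 y -8.963830528717349 8.99220187473224
tool x 25 118 z -3.794434869093536 y -6.271867990319977 4.969991267762206
tool x 28 134 z -3.8797573624071076 y -6.2276934526054974 5.436422312171037
tool x 31 142 z -3.9541983910499807 y -6.183929688641701 5.407704541087969
tool x 34 136 z -3.8503006258982726 y -6.62731971619043 5.356505613355821
tool x 37 160 z -3.567121610736959 y -6.62224301925549 5.357427348609752
plug tip x 37.69917582591914
```

Emit:
play_rows --pt "-0.04 0.04 -0.5 0 0 -0.07 -1" --pt "-0.045 0.043 -0.6 0 0 0 -1" --pt "0 0 -0.6 0 0 0 -1" --pt "0 0 -0.4 0 0 0 -1" --pt "0 0 -0.18 0 0 0 -1" --pt "0 0 0 0 0 0 -1" --pt "0 0 0 0 0 0 -1"

```text
time_s: 4.6
eef_pos: [529.0, 172.2, 60.8]
ee_rot: [0.0, -0.165, 0.986, -0.0]
force: [0.7, -0.1, -0.3]
grip_width: 0.227
```

```bash
cat > m2.py <<'E'
from h import *
import sys
np.set_printoptions(precision=2,suppress=True)
s=sensors.sense(); q=s['ee_rot']; Rw=R.from_quat([q[1],q[2],q[3],q[0]]).as_matrix(); T=np.array(s['eef_pos'])
print(s['time_s'],T,np.degrees(np.arctan2(Rw[1,0],Rw[0,0]))%360,s['force'],s['grip_width'])
w=cam('wrist'); L=(pts(w)-T)@Rw
cv2.imwrite('pics/%s.png'%sys.argv[1],cv2.resize(w['pixels'][130:330,130:390],None,fx=3,fy=3,interpolation=cv2.INTER_CUBIC)[:,:,::-1])
E
python3 m2.py w3
```

```text
4.6 [528.98 172.22  60.84] 199.0232162789178 [ 0.71 -0.06 -0.33] 0.22699381434302357
```

View pics/w3.png

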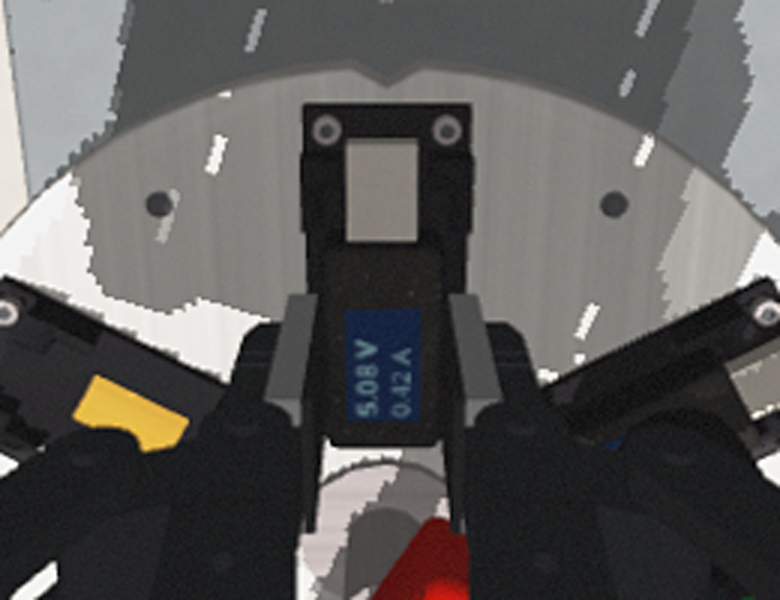

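The hover view (3× crop) shows the nest with screws at (327,131) and (447,131), the rim notch at (388,85), and the plug spanning 346–418 × 140–242. The body is between the pads. Next I convert these to offsets in the tool frame.

Run:
```python
from h import *
np.set_printoptions(precision=2,suppress=True)
s=sensors.sense(); q=s['ee_rot']; Rw=R.from_quat([q[1],q[2],q[3],q[0]]).as_matrix(); T=np.array(s['eef_pos'])
w=cam('wrist'); P=pts(w); L=(P-T)@Rw
def g(n,u,v,z): 
    U=u/3+130-.33;V=v/3+130-.33; p=ray(w,U,V,z); print(n,(Rw.T@(p-T))[:2],'depth z',P[int(round(V)),int(round(U)),2])
g('notch',388,85,36)
g('scrL',327,131,46);g('scrR',447,131,46)
g('nest L edge',302,180,46);g('nest R edge',472,180,46)
g('nest outer end',387,103,46)
g('plug tip L',346,140,65);g('plug tip R',418,138,65)
g('plug base L',346,242,65);g('plug base R',418,240,65)
g('body front',385,246,68);g('body back',385,446,68)
g('bodyL',326,350,68);g('bodyR',445,350,68)
g('bodyL fr',326,280,68);g('bodyR fr',445,280,68)
D=np.array([588.2,192.3,36]); print('axis in tool',(Rw.T@(D-T))[:2])
```

```text
notch [41.49  0.52] depth z 37.35755457533642
scrL [ 34.9 -10.9] depth z 42.49555249939996
scrR [34.88 11.46] depth z 42.05308032636157
nest L edge [ 25.29 -15.84] depth z 45.27659853702204
nest R edge [25.26 16.41] depth z 45.855562741255426
nest outer end [40.23  0.28] depth z 38.42549721351833
plug tip L [38.44 -6.57] depth z 39.25160004427127
plug tip R [38.77  5.28] depth z 39.5249500818918
plug base L [20.36 -6.81] depth z 65.4881583403012
plug base R [20.71  5.48] depth z 65.88381212860614
body front [20.85 -0.16] depth z 67.25536628297831
body back [-18.16  -0.16] depth z 68.20931405307735
bodyL [  1.33 -10.43] depth z 73.33115246944084
bodyR [ 1.31 10.29] depth z 79.39285309375498
bodyL fr [ 14.65 -10.16] depth z 67.52316871661648
bodyR fr [14.63 10.01] depth z 38.153950049474474
axis in tool [-62.16  -0.36]
```

Emit:
play_rows --pt "0 0.01 -0.1 0 0 0 -1" --pt "0 0 -0.1 0 0 0 -1" --pt "0 0 -0.1 0 0 0 -1" --pt "0 0 -0.1 0 0 0 -1" --pt "0 0 -0.03 0 0 0 -1" --pt "0 0 0 0 0 0 -1"

```text
time_s: 5.2
eef_pos: [528.6, 173.0, 43.4]
ee_rot: [-0.0, -0.166, 0.986, -0.0]
force: [-4.0, -0.5, 7.9]
grip_width: 0.228
```

Emit:
play_rows --pt "0 0 0 0 0 0 -0.45" --pt "0 0 0 0 0 0 -0.3" --pt "0 0 0 0 0 0 -0.2" --pt "0 0 0 0 0 0 -0.2" --pt "0 0 0 0 0 0 -0.2"

```text
time_s: 5.62
eef_pos: [528.6, 173.0, 42.7]
ee_rot: [-0.0, -0.166, 0.986, 0.0]
force: [0.3, -0.7, -0.3]
grip_width: 0.401
```

Emit:
play_rows --pt "0 0 0.2 0 0 0 -0.2" --pt "0 0 0.4 0 0 0 -0.2" --pt "0 0 0.7 0 0 0 -0.2" --pt "0 0 0.7 0 0 0 -0.2" --pt "0 0 0.5 0 0 0 -0.2" --pt "0 0 0 0 0 0 -0.2" --pt "0 0 0 0 0 0 -0.2"

```text
time_s: 6.2
eef_pos: [529.0, 173.1, 144.1]
ee_rot: [0.001, -0.166, 0.986, -0.0]
force: [-0.6, -0.1, -0.6]
grip_width: 0.396
```

```bash
python3 m2.py w4
python3 - <<'E'
from h import *
np.set_printoptions(precision=2,suppress=True)
w=cam('wrist'); P=pts(w); c=np.array([588.2,192.3]); th=np.radians(199); o=np.array([np.cos(th),np.sin(th)]); t=np.array([-o[1],o[0]])
D=P[:,:,:2]-c; a=D@o; b=D@t; Z=P[:,:,2]
for k in range(44,104,4):
    q=(abs(a-k)<2)&(abs(b)<8); 
    if q.any(): print(k,q.sum(),np.median(Z[q]), Z[q&(b<-2)].mean() if (q&(b<-2)).any() else '', Z[q&(b>2)].mean() if (q&(b>2)).any() else '')
E
```

```text
6.2 [528.98 173.07 144.09] 199.08103963462975 [-0.59 -0.09 -0.62] 0.3958213933445351
44 42 49.93546242723717 50.13406125872057 49.988922220244824
48 80 50.39264435584002 50.42192473461917 50.495002748243124
52 74 50.88362214938499 50.7995211489014 50.9802479251367
56 77 50.76565558441021 50.803344788248374 50.66385151202495
60 86 50.82391766136807 50.97457159638032 50.65112943746712
64 80 50.797694678063934 50.76823946625682 50.76688407580526
68 92 50.79160566652472 50.90687254993733 50.64222423267657
72 2162 225.35982622098274 218.4919977870874 217.69296565653994
76 1018 227.80882332195392 212.50272853167206 213.72617088873204
80 105 50.590448022300365 50.53577296770099 74.02273259312749
84 113 47.69329839597188 47.35031737905312 74.12598080484973
88 90 47.2459177944325 46.08336407445256 44.75849959265234
92 92 47.09088414500346 46.10857433498767 44.34746110213787
96 90 47.26382018633039 46.48378494384831 44.39693480817046
100 125 39.9470218615329 42.06004932022378 40.89350976814893
```

View pics/w4.png

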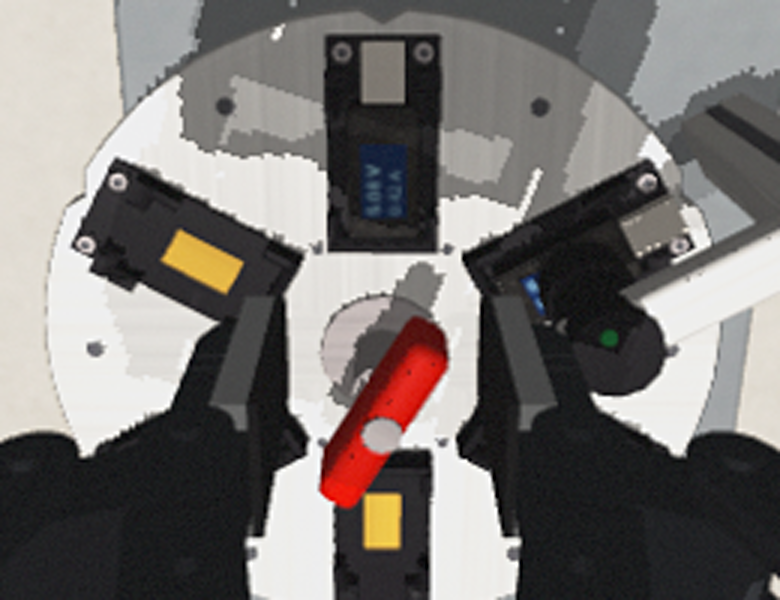

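The meter sits flush in the load nest, with its plug in the slot at (382,72) and its top measured level at about 50.5 mm. The red bar runs from (340,490) to (430,335), with its hub screw at (382,435). I locate the handle next.

Run:
```python
from h import *
np.set_printoptions(precision=2,suppress=True)
w=cam('wrist'); P=pts(w)
print('screw',ray(w,382/3+129.67,435/3+129.67,82))
hs=cv2.cvtColor(w['pixels'],cv2.COLOR_RGB2HSV)
m=((hs[:,:,0]<8)|(hs[:,:,0]>172))&(hs[:,:,1]>150)&(P[:,:,2]>78)&(P[:,:,2]<88)&(abs(P[:,:,0]-588)<40)&(abs(P[:,:,1]-192)<40)
q=P[m][:,:2]; (c,sz,a)=cv2.minAreaRect(q.astype(np.float32)); print(m.sum(),c,sz,a,np.median(P[m][:,2]))
print(np.degrees(np.arctan2(*np.linalg.svd(q-q.mean(0),full_matrices=False)[2][0][::-1]))%180)
print(sensors.sense()['joints'])
```

```text
screw [586.25 192.29  82.  ]
775 (586.9933471679688, 192.3143768310547) (12.546712875366211, 55.209354400634766) 79.37725830078125 81.82334794298828
169.17407942048615
[ 0.11  0.46  1.52 -0.    1.16 -1.8 ]
```

Emit:
play_rows --pt "0.25 0.08 0 0 0 -0.8 -0.2" --pt "0.3 0.1 0 0 0 -0.9 -0.2" --pt "0.3 0.1 0 0 0 -0.9 -0.2" --pt "0.3 0.1 0 0 0 -0.9 -0.2" --pt "0.2 0.07 0 0 0 -0.9 -0.2" --pt "0.105 0.03 0 0 0 -0.58 -0.2" --pt "0 0 0 0 0 0 -0.2" --pt "0 0 0 0 0 0 -0.2"

```text
time_s: 7.02
eef_pos: [586.4, 192.1, 141.8]
ee_rot: [-0.001, 0.093, 0.996, -0.0]
force: [-0.1, -0.7, 0.0]
grip_width: 0.403
```

Emit:
play_rows --pt "0 0 -0.4 0 0 0 -0.2" --pt "0 0 -0.5 0 0 0 -0.2" --pt "0 0 -0.5 0 0 0 -0.2" --pt "0 0 -0.4 0 0 0 -0.2" --pt "0 0 -0.25 0 0 0 -0.2" --pt "0 0 0 0 0 0 -0.2" --pt "0 0 0 0 0 0 -0.2"

```text
time_s: 7.6
eef_pos: [586.7, 192.2, 61.1]
ee_rot: [-0.0, 0.094, 0.996, -0.0]
force: [0.6, 0.5, 0.8]
grip_width: 0.397
```

Emit:
play_rows --pt "0 0 0 0 0 0 -0.5" --pt "0 0 0 0 0 0 -0.7" --pt "0 0 0 0 0 0 -1" --pt "0 0 0 0 0 0 -1" --pt "0 0 0 0 0 0 -1" --pt "0 0 0 0 0 0 -1" --squeeze 40

```text
time_s: 8.1
eef_pos: [587.6, 193.2, 62.4]
ee_rot: [0.001, 0.094, 0.996, 0.001]
force: [0.8, 4.2, 2.2]
grip_width: 0.137
```

Emit:
play_rows --pt "0 0 0 0 0 -0.3 -1" --pt "0 0 0 0 0 -0.5 -1" --pt "0 0 0 0 0 -0.6 -1" --pt "0 0 0 0 0 -0.6 -1" --pt "0 0 0 0 0 -0.6 -1" --pt "0 0 0 0 0 -0.6 -1" --pt "0 0 0 0 0 -0.6 -1" --pt "0 0 0 0 0 -0.6 -1"

```text
time_s: 8.77
eef_pos: [587.6, 193.3, 62.4]
ee_rot: [0.001, 0.32, 0.947, 0.001]
force: [1.4, 6.2, 1.5]
grip_width: 0.142
```

Emit:
play_rows --pt "0 0 0 0 0 -0.6 -1" --pt "0 0 0 0 0 -0.6 -1" --pt "0 0 0 0 0 -0.6 -1" --pt "0 0 0 0 0 -0.6 -1" --pt "0 0 0 0 0 -0.6 -1" --pt "0 0 0 0 0 -0.6 -1" --pt "0 0 0 0 0 -0.6 -1" --pt "0 0 0 0 0 -0.6 -1"

```text
time_s: 9.43
eef_pos: [587.7, 193.5, 62.4]
ee_rot: [0.001, 0.546, 0.838, 0.002]
force: [2.2, 6.9, 1.4]
grip_width: 0.145
```

Emit:
play_rows --pt "0 0 0 0 0 -0.5 -1" --pt "0 0 0 0 0 -0.3 -1" --pt "0 0 0 0 0 0 -1" --pt "0 0 0 0 0 0 -1"

```text
time_s: 9.77
eef_pos: [587.8, 193.5, 62.4]
ee_rot: [0.001, 0.579, 0.815, 0.002]
force: [2.5, 6.7, 2.0]
grip_width: 0.141
```

```bash
python3 m2.py w5
python3 - <<'E'
from h import *
c=cam('side'); cv2.imwrite('pics/side2.png',cv2.resize(c['pixels'][180:310,120:300],None,fx=4,fy=4,interpolation=cv2.INTER_CUBIC)[:,:,::-1])
print(sensors.sense()['wrist_torque'],yellow(c)[:,3:])
E
```

```text
9.7667 [587.76 193.48  62.38] 109.20946833875821 [2.54 6.69 2.02] 0.14148170785962158
[ 0.82996049 -0.19199197 -0.08322628] [[263.73333333  41.13333333]
 [225.38461538  74.07692308]
 [350.87704918 112.19672131]
 [ 87.81521739 209.89130435]
 [182.         232.47368421]]
```

View pics/side2.png

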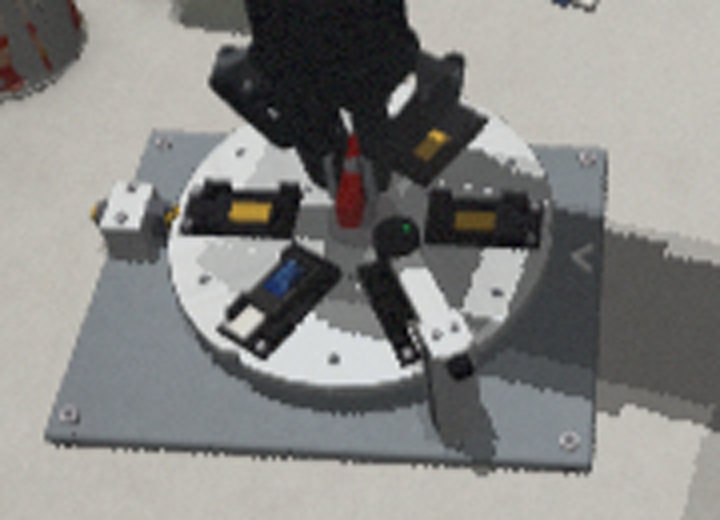

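The dial has gone one station. The checked meter now lies at (275,290) in its nest, the loaded one is under the head, and the left nest's label is back at the old pixel (182.0,232.5). I release and lift.

Emit:
play_rows --pt "0 0 0 0 0 0 -0.5" --pt "0 0 0 0 0 0 -0.2" --pt "0 0 0 0 0 0 -0.2" --pt "0 0 0 0 0 0 -0.2" --pt "0 0 0 0 0 0 -0.2"

```text
time_s: 10.28
eef_pos: [586.8, 192.1, 61.0]
ee_rot: [0.0, 0.579, 0.815, -0.0]
force: [0.3, -0.5, 0.3]
grip_width: 0.399
```

Emit:
play_rows --pt "0 0 0.2 0 0 0 -0.2" --pt "0 0 0.6 0 0 0 -0.2" --pt "0 0 0.9 0 0 0 -0.2" --pt "0 0 0.9 0 0 0 -0.2" --pt "0 0 0.6 0 0 0 -0.2" --pt "0 0 0 0 0 0 -0.2" --pt "0 0 0 0 0 0 -0.2"

```text
time_s: 10.87
eef_pos: [587.2, 192.3, 190.5]
ee_rot: [0.001, 0.579, 0.815, 0.001]
force: [-0.1, 0.3, -0.7]
grip_width: 0.401
```

```bash
python3 m2.py w6
python3 - <<'E'
from h import *
np.set_printoptions(precision=2,suppress=True)
w=cam('wrist'); P=pts(w); hs=cv2.cvtColor(w['pixels'],cv2.COLOR_RGB2HSV)
m=((hs[:,:,0]<8)|(hs[:,:,0]>172))&(hs[:,:,1]>150)&(P[:,:,2]>78)&(P[:,:,2]<88)&(abs(P[:,:,0]-588)<40)&(abs(P[:,:,1]-192)<40)
q=P[m][:,:2]; print(m.sum(),cv2.minAreaRect(q.astype(np.float32)),np.degrees(np.arctan2(*np.linalg.svd(q-q.mean(0),full_matrices=False)[2][0][::-1]))%180)
c=np.array([588.2,192.3])
for ang in (139,79):
    th=np.radians(ang); o=np.array([np.cos(th),np.sin(th)]); t=np.array([-o[1],o[0]]); D=P[:,:,:2]-c; a=D@o; b=D@t; Z=P[:,:,2]
    for k in range(48,104,6):
        s=(abs(a-k)<3)&(abs(b)<7)&(Z<60)&(Z>30); print(ang,k,s.sum(),np.median(Z[s]) if s.any() else '')
print(yellow(cam('side'))[:,3:])
E
```

```text
10.8667 [587.19 192.26 190.54] 109.20082586748536 [-0.14  0.26 -0.74] 0.40096530832692434
632 ((588.2230224609375, 193.94786071777344), (12.033495903015137, 54.56291198730469), 18.89800262451172) 109.26841304037198
139 48 94 50.20234723088103
139 54 36 51.10854513876981
139 60 0 
139 66 0 
139 72 0 
139 78 9 50.56830556700032
139 84 19 48.08303851797314
139 90 22 46.846253607948455
139 96 21 47.08311565083602
139 102 22 36.803002642758685
79 48 91 50.32825079563884
79 54 96 50.89211991776037
79 60 100 50.730403725335066
79 66 98 50.862923530925514
79 72 100 50.69948738503612
79 78 100 50.46122160015662
79 84 101 48.313580943312274
79 90 106 47.09786496194613
79 96 110 47.16011894777617
79 102 85 37.51202751034492
[[341.53 109.56]
 [ 87.47 209.88]
 [200.29 214.65]
 [228.31 213.94]
 [182.   232.47]]
```

View pics/w6.png

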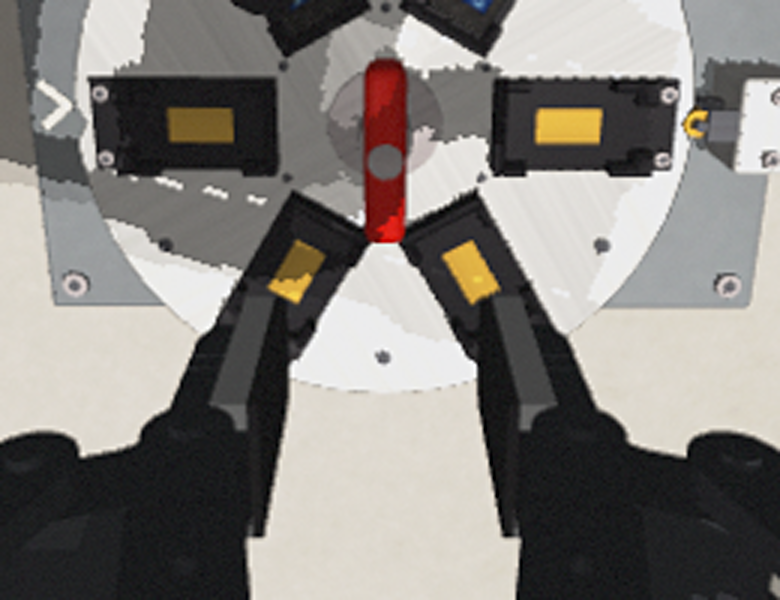

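The final view shows the roller at (695,124) in its notch and a nest square on the arrow at (55,105). The handle has turned 59.9°. Both meters show the seated height profile, and the arm is clear. I hand the job in.

```bash
python3 -c "
from rig import order
order.finish_job()"
```

```text
the job is handed in; nothing more can be done
```

I loaded the loose meter into the empty nest, display up and plug outward, and released it. I then turned the T-handle one station clockwise, let go, lifted clear and handed the job in at about 11 s.

Last checks:
- **Dial:** the handle turned from 169.2° to 109.3°, or 59.9° clockwise. After release, the right-hand nest's label was at the same side-camera pixel as before the turn, and the roller was in its notch.
- **Meters:** both showed the same level height in their nests, with body tops at about 50.5 mm. The expected height is 50 mm, and the depth readings run slightly high. I could only partly see the loaded meter, because the camera head hides its middle.
- **Loupe, jar and camera head:** I kept the arm away from all three. I did not re-measure the loupe or jar at the end, and wrist forces stayed under about 9 N in every reading I took.

No check failed or disagreed.

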